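# Balance a freshly cast mounting arm on the drying stand

### The job

Set the mounting arm with the fresh plaster cast on the single-post drying stand to dry, laid across the stand's narrow saddle so that it stays balanced there, level, with nothing else holding it. Its balance point cannot be seen: find it by a small trial lift and shift your grip there, then carry the arm level by its balance point and set it down gently with your grip right above the saddle. Never let it tip steeply, and leave everything else where it is.

Things in the scene. Friction and masses are not known exactly. Their poses are not given: they have to be found in the camera images.
- rail_mid (a point): Mounting arm, loose, 208 mm long along x, lying flat on the counter, z up. This point: half-way up its rail, 20 mm above its underside. The straight aluminium rail, 20 mm wide (y), 40 mm high, bare from x = -74 to +64 mm, is where to grip it, from above, fingers on its two sides. Balance point unseen: somewhere from x = -40 to +50 mm, at y = 0. 0.3 to 0.95 kg in all.
- carrier: The same mounting arm; axes as rail_mid, origin 20 mm below it on the underside. At +x (64 to 104 mm) a plaster cast with teeth, 62 mm wide, 50 mm high; at -x (-74 to -104 mm) a closed grey counterweight housing, 40 mm wide, 44 mm high. All undersides are flush. Cast (wet or dry) and housing (more or less filled) vary in mass, unseen.
- saddle (a point): Drying stand, fixed. This point: centre of the top face of its saddle, 120 mm above the counter. The saddle is a flat level plate, 18 mm (x) by 44 mm (y), 10 mm thick. The arm's x is to lie along the saddle's x (either way round), the rail in the middle of the saddle's y, its balance point over the 18 mm.
- stand: The same drying stand; axes as saddle, origin on the counter 120 mm below it. Foot plate 90 (x) x 110 (y) x 10 mm, post 16 mm thick.
- model_a: Plaster model of a dental arch, 55 x 60 x 36 mm, lying close beside the mounting arm. Bystander. Origin at the centre of the underside.
- bare_bar: Plain bare aluminium bar, 120 x 18 x 18 mm, no cast on it, lying close beside the mounting arm. Bystander. Origin at the centre of the underside.
- spray_bottle: White plastic bottle with a cap, 54 mm diameter, 155 mm high, close beside the stand. Bystander. Origin on the axis at the underside, z up.
- mixing_bowl: Green bowl, 72 mm diameter, 50 mm high, close beside the stand. Bystander. Origin on the axis at the underside, z up.
- jar: White plastic jar, 50 mm diameter, 150 mm high, taller than the stand, close to the stand on its +x side (150 to 156 mm from the post), so in the way of the overhanging arm if the longer overhang lies that way. Bystander. Origin on the axis at the underside, z up.
- tall_bottle: Amber bottle, 60 mm diameter, 200 mm high: the tallest thing within reach. Bystander. Origin on the axis at the underside, z up.
- model_b: Plaster model of a dental arch, 58 x 62 x 38 mm. Bystander. Origin at the centre of the underside.
- plaster_spatula: Spatula 190 mm long lying at the back. Bystander. Origin at the centre of the underside.
There are look-alikes about, which are no part of the job. What is shaped like the stand but pink or yellow is not meant. What is shaped like the carrier but yellow is not meant.

How it is judged:
By the outcome, as a careful person would: the job done as asked, in the order asked, and still so for the second after the job is handed in, with the robot touching nothing.
It also fails if it takes over 72 s, if anything falls off the work surface, if the arm or the gripper's body presses on something with over 40 N, if the wrist force passes 120 N, or if a joint passes its speed limit or range.

### The arm

A 6-joint arm with a two-finger parallel gripper is mounted at the origin on the work surface. World frame = base frame: x ahead of the robot, y to its left, z up, the work surface at z = 0. Lengths are in mm, angles in rad, forces in N, time in s.
With the tool pointing down it reaches from about 275 to 1000 mm from the base axis. Payload 8.4 kg.
Tool frame: the origin (TCP) lies midway between the tips of the shut fingers; the grasp point (between the pads) lies r.grasp_offset behind it (r.grasp_offset is the distance from the TCP to the grasp point, in mm); z points along the fingers, y is the direction in which the jaws open and shut (so a half turn about z gives the same grasp; the last joint's range is limited). The gripper opens to 85 mm and grips with 20 to 120 N. Pads are 22 mm wide; open, the fingers measure 114 mm over their backs; the gripper's body (76 mm by 85 mm) begins 54 mm behind the grasp point. The pads swing forward as they close: fully open they stand 13 mm farther back than shut.
Start: joints at [1.254, 0.353, 1.633, -0, 1.155, -0.002], TCP at [193.515, 594.289, 231.281] pointing down, gripper open.
Joint ranges: [-2.63, 2.63], [-0.92, 2.1], [0.06, 2.66], [-1.3, 4.44], [0, 2.69], [-3.02, 3.02]. Speed limits (rad/s): [2.22, 2.22, 2.79, 3.14, 3.14, 3.14].

### API

Orientations are given as [roll, pitch, yaw] about the fixed x, y, z axes, in that order (R = Rz(yaw) Ry(pitch) Rx(roll)).
In Python, from rig import r gives the robot as it stands.
- The arm moves only by the tool jog_arm, never from a script. Its argument "series" is a list that holds one entry, the list of rows, each a list of 7 numbers: the shift along the tool's x, y, z in cm, then the turn, a rotation vector about the tool's x, y, z in degrees, then the finger opening in cm, from 0 to 8.54. A call has 1 to 5 rows; each row is the pose to reach, as a shift and turn from the pose commanded when the call began, along the tool's axes at that moment; what a row does not reach only later rows make up. A row lasts 1/8 s, in which the tool goes at most 62.5 mm and 10.7 degrees, less where a joint would pass 70% of its speed; a pose out of reach is approached as far as the arm can. A call with a gripper value outside its range is refused whole. The fingers move at their own pace and stop on an object; "newtons" is the grip in N (left out, the last holds). Time passes only in rows, so rows that repeat a pose let the fingers close. It gives the time, the measured TCP pose, the force and the opening at its end, in the units of the state.
- r.sense(): the state, without advancing time (a new reading comes with each control period).
- r.grab_frame(name): name is "side" or "top"; returns the picture (420x560x3 uint8, red, green, blue); there is no depth.
- r.calibration(name): a dict with "mtx" (3x3 intrinsics, pixels), "origin" and "attitude" of the camera in the world. Camera axes: x right, y down, z forward; pixel columns grow to the right and rows downward; lengths in mm; the calibration is good to about 2 mm. A picture is of the moment at which its call begins. calibration takes no time and is no camera call.
- r.sign_off(): hands the job in, once; it reports no verdict.
The state is a dict: "clock": time; "qpos": joint angles; "qvel": joint speeds; "joint_efforts": joint torques, N m; "eef_pos": TCP position; "tcp_rot": TCP orientation; "contact_force": force on the tool from outside, world axes, zero at the start; "wrist_torque": the same for the moment, N m; "opening": opening from 0.0 (shut) to 1.0 (fully open).
Only numpy, scipy, OpenCV 4.12 (cv2) and the standard library are available. Lean on these libraries where they do the work, as an engineer would, in place of code of your own. Each camera call takes 0.05 s, during which the arm holds its last target.

## Working session

There is one attempt and no reset: what is moved stays moved. The work goes in short steps, Python scripts to look and compute and a tool call to move; the robot and the scene stay as the last step left them, time stands still between calls to the robot, and variables do not carry over. Pictures are saved under pics/ and viewed, and the job is handed in when it is done.

Besides the shell and the picture viewer there is one more tool, called after ">>>" as name(argument=value, ...), one argument or row to a line, values as JSON. jog_arm: Moves the arm, as the interface text tells. Its arguments: {"type":"object","properties":{"series":{"type":"array","items":{"type":"array","items":{"type":"array","items":{"type":"number"}}}},"newtons":{"type":"number"}},"required":["series"]}

```bash
mkdir -p pics; ls; python3 - <<'E'
from rig import r
import cv2
for n in("side","top"):
    im=r.grab_frame(n); cv2.imwrite(f"pics/{n}0.png",im[:,:,::-1])
    c=r.calibration(n); print(n,c)
print(r.sense(), r.grasp_offset)
E
```

```text
pics
side {'mtx': array([[505.67075965,   0.        , 279.41242054],
       [  0.        , 505.67075965, 212.23871606],
       [  0.        ,   0.        ,   1.        ]]), 'origin': array([ -65.57581611, -994.5101079 , 1084.58643471]), 'attitude': array([-2.26884306, -0.01962298, -0.47760782])}
top {'mtx': array([[397.52324639,   0.        , 277.35916682],
       [  0.        , 397.52324639, 209.66278951],
       [  0.        ,   0.        ,   1.        ]]), 'origin': array([ 349.8899296 ,    9.41395034, 1303.55248979]), 'attitude': array([-3.03173537,  0.02190028, -1.57064236])}
{'clock': 0.1, 'qpos': array([ 1.25360150e+00,  3.53597801e-01,  1.63403658e+00, -3.40333364e-05,
        1.15522874e+00, -2.39400400e-03]), 'qvel': array([ 0.00141318, -0.00155741, -0.00064778,  0.00040415,  0.00053193,
        0.00184332]), 'joint_efforts': array([-1.18243061e-04, -6.06351686e+01, -3.42819250e+01, -1.80214465e-04,
        3.83634077e-03, -5.49301114e-05]), 'eef_pos': array([193.39104537, 593.88063845, 230.63487405]), 'tcp_rot': array([-3.14032211e+00,  2.80775856e-05,  2.82680561e+00]), 'contact_force': array([0.32462439, 0.37807077, 0.11131537]), 'wrist_torque': array([-0.01555458,  0.03922704, -0.0483914 ]), 'opening': 0.9982609396899341} 18.700000000000003
```

View pics/side0.png

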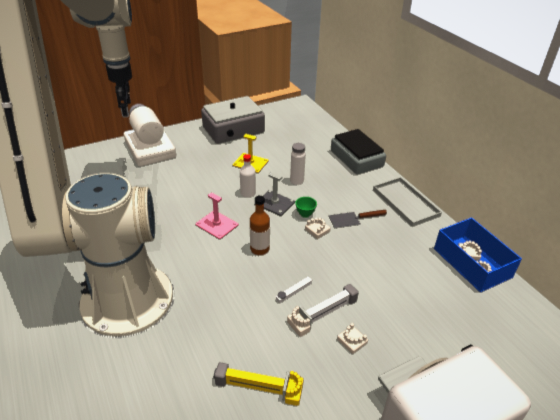

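View pics/top0.png

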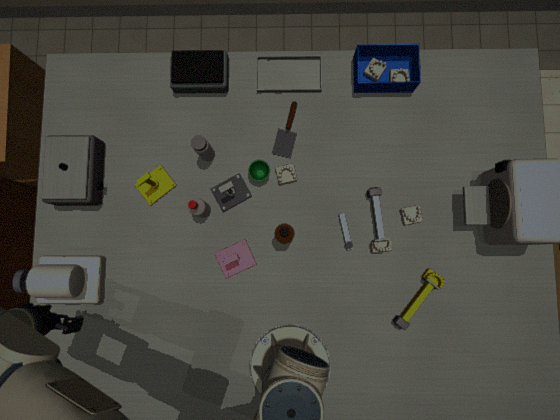

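The side view shows the silver-railed carrier at about (328,305), with its cast at (300,320) and its housing at (351,294). The grey stand is at (276,195). In the top view the carrier runs from (375,190) to (380,247) and the stand is at (230,192).

Possible confusions in the top view: the yellow carrier at (420,300), the bare bar at (345,231), the pink stand at (236,258) and the yellow stand at (155,185). I choose the silver carrier and the dark grey stand, and check both in a close crop.

```bash
cat > h.py <<'E'
import numpy as np, cv2
from scipy.spatial.transform import Rotation as R
from rig import r
def cam(n):
    c=r.calibration(n); return c['mtx'],np.array(c['origin']),R.from_euler('xyz',c['attitude']).as_matrix()
def ray(n,uv):
    K,o,A=cam(n); d=A@np.linalg.inv(K)@np.array([uv[0],uv[1],1.]); return o,d/np.linalg.norm(d)
def onz(n,uv,z):
    o,d=ray(n,uv); return o+d*(z-o[2])/d[2]
def proj(n,p):
    K,o,A=cam(n); q=K@(A.T@(np.array(p,float)-o)); return q[:2]/q[2]
def tri(a,b):
    (o1,d1),(o2,d2)=ray('top',a),ray('side',b)
    M=np.stack([d1,-d2],1); s=np.linalg.lstsq(M,o2-o1,rcond=None)[0]
    p,q=o1+s[0]*d1,o2+s[1]*d2; return (p+q)/2,np.linalg.norm(p-q)
E
python3 - <<'E'
import cv2,numpy as np
t=cv2.imread('pics/top0.png');s=cv2.imread('pics/side0.png')
f=lambda im,x,y,w,h,k:cv2.resize(im[y:y+h,x:x+w],None,fx=k,fy=k,interpolation=cv2.INTER_CUBIC)
a=f(t,330,175,100,85,4);b=f(t,180,125,130,110,3)[:, :400]
c=f(s,270,270,100,85,4);d=f(s,220,130,130,110,3)[:, :400]
P=lambda im:cv2.copyMakeBorder(im,0,max(0,345-im.shape[0]),0,400-im.shape[1],cv2.BORDER_CONSTANT)[:345]
cv2.imwrite('pics/crops.png',cv2.resize(np.vstack([np.hstack([P(a),P(b)]),np.hstack([P(c),P(d)])]),None,fx=.86,fy=.86))
E
```

```text
(no output)
```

View pics/crops.png

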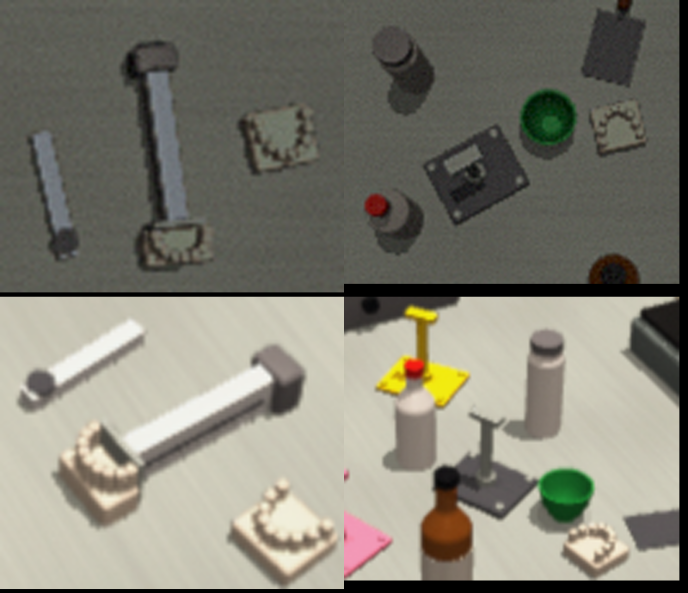

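The crop confirms the choice: silver rail, dark housing at the top, cast with teeth at the bottom, and a dark grey stand with its saddle seen near top-view pixel (223,187). Next I measure them.

```bash
python3 - <<'E'
from h import *
t=cv2.imread('pics/top0.png');s=cv2.imread('pics/side0.png')
np.set_printoptions(precision=1,suppress=True,linewidth=150)
# rail mask top
hsv=cv2.cvtColor(t,cv2.COLOR_BGR2HSV)
b,g,rr=[t[:,:,i].astype(int) for i in range(3)]
m=((b-rr)>5)&(b>110)
m=m.astype(np.uint8);n,l,st,ce=cv2.connectedComponentsWithStats(m)
for i in range(1,n):
    if st[i,4]>30:
        c=cv2.findContours((l==i).astype(np.uint8),0,1)[0][0]
        print('rail?',st[i],ce[i],cv2.minAreaRect(c)); 
        bx=cv2.boxPoints(cv2.minAreaRect(c)); print([onz('top',p,40)[:2] for p in bx], onz('top',ce[i],40))
print(t[195:250:6,365:395:3].tolist()[3])
for x,y in [(230,192),(222,187),(226,184),(215,195),(232,180),(240,190)]: print((x,y),t[y,x])
for x,y in [(276,195),(276,180),(270,203),(277,188)]: print('s',(x,y),s[y,x])
big=cv2.resize(t[165:215,205:255],None,fx=8,fy=8,interpolation=cv2.INTER_CUBIC)
bs=cv2.resize(s[165:215,250:300],None,fx=8,fy=8,interpolation=cv2.INTER_CUBIC)
cv2.imwrite('pics/stand.png',np.clip(np.hstack([big,bs]).astype(float)*1.3,0,255))
bigc=cv2.resize(t[180:260,360:410],None,fx=7,fy=7,interpolation=cv2.INTER_CUBIC)
cv2.imwrite('pics/car.png',np.clip(bigc*1.4,0,255))
E
```

```text
rail? [358  61  10  20  79] [361.2  70.5] ((362.5, 70.5), (9.0, 19.0), 0.0)
[array([ 919.5, -229.2]), array([ 985.3, -230.7]), array([ 985. , -260.4]), array([ 919.2, -258.8])] [ 952.1 -240.3   40. ]
rail? [379  72  10   9  40] [384.2  77. ] ((383.5, 76.0), (8.0, 9.0), 90.0)
[array([ 946.4, -299. ]), array([ 946.1, -328.5]), array([ 918.6, -327.7]), array([ 918.8, -298.2])] [ 929.1 -315.5   40. ]
rail? [ 517  162   43   76 2830] [539.1 198.6] ((538.0, 199.5), (75.0, 42.0), 90.0)
[array([ 640.9, -729.5]), array([ 640.3, -861.8]), array([ 401.3, -843.5]), array([ 401.4, -713.9])] [ 522.5 -790.9   40. ]
rail? [373 196  11  43 233] [378.3 216.5] ((378.33404541015625, 216.75546264648438), (42.55670928955078, 5.484793663024902), 82.40535736083984)
[array([ 532.4, -267.8]), array([ 534.7, -285.1]), array([ 400.2, -299.1]), array([ 397.9, -281.9])] [ 466.6 -283.5   40. ]
rail? [340 213  11  29 136] [344.6 227.1] ((344.6095275878906, 226.97471618652344), (27.957534790039062, 4.797003746032715), 77.00537872314453)
[array([ 475.3, -159.6]), array([ 478.7, -174.5]), array([ 392.2, -192.7]), arra
[... 289 characters left out ...]
61, 280.8188781738281), (40.095645904541016, 10.745855331420898), 1.5911402702331543)
[array([248.4, 833. ]), array([282.1, 834.4]), array([278.7, 705.1]), array([245.1, 704. ])] [263.5 767.7  40. ]
[[85, 93, 92], [86, 95, 92], [53, 61, 56], [58, 60, 64], [126, 120, 114], [119, 115, 108], [85, 90, 90], [83, 92, 91], [86, 95, 94], [89, 99, 97]]
(230, 192) [19 21 16]
(222, 187) [ 94 100 100]
(226, 184) [ 95 104 103]
(215, 195) [42 43 43]
(232, 180) [51 51 51]
(240, 190) [49 48 50]
s (276, 195) [70 77 78]
s (276, 180) [71 78 79]
s (270, 203) [51 51 54]
s (277, 188) [111 123 125][ WARN:0@0.639] global loadsave.cpp:1063 imwrite_ Unsupported depth image for selected encoder is fallbacked to CV_8U.
```

View pics/stand.png

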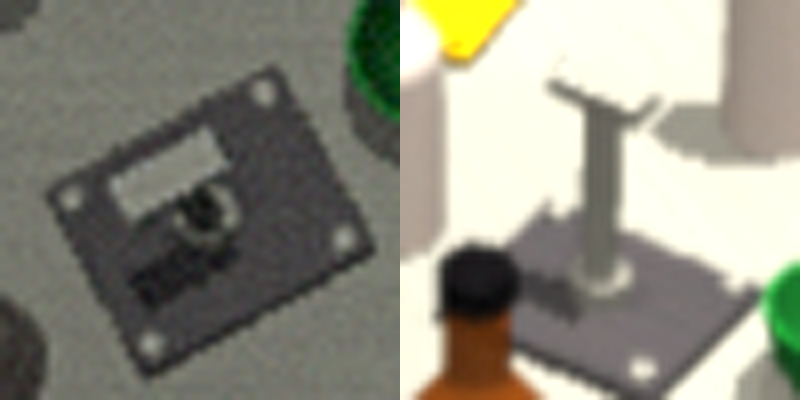

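View pics/car.png

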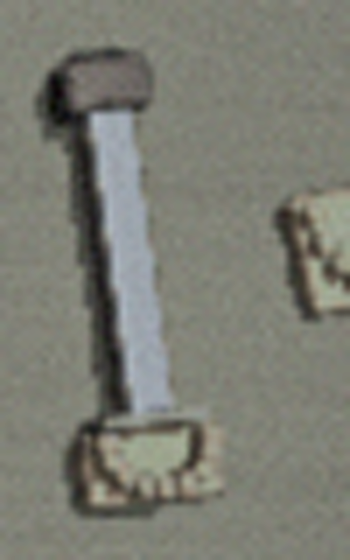

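```bash
cat >> h.py <<'E'
def crop(n,x,y,k,pts): return [((px+.5)/k-.5+x,(py+.5)/k-.5+y) for px,py in pts]
E
python3 - <<'E'
from h import *
np.set_printoptions(precision=1,suppress=True,linewidth=150)
a,b=[onz('top',p,40) for p in crop('top',360,180,7,[(109,112),(152,411)])]
d=a-b;print('rail ends house,cast',a,b,np.linalg.norm(d)); x=(b-a)/np.linalg.norm(b-a); print('carrier x yaw',np.degrees(np.arctan2(x[1],x[0])),'origin from house',a+74*x,'from cast',b-64*x)
S=[onz('top',p,120) for p in crop('top',205,165,8,[(107,180),(205,125),(230,168),(135,222)])]
print('saddle',np.mean(S,0),[np.linalg.norm(S[i]-S[(i+1)%4]) for i in range(4)]); e=S[1]-S[0]+S[2]-S[3];print('saddle y dir',np.degrees(np.arctan2(e[1],e[0])))
F=[onz('top',p,10) for p in crop('top',205,165,8,[(47,195),(275,65),(375,248),(150,380)])]
print('foot',np.mean(F,0),[np.linalg.norm(F[i]-F[(i+1)%4]) for i in range(4)]); e=F[1]-F[0]+F[2]-F[3];print('foot y dir',np.degrees(np.arctan2(e[1],e[0])))
# side view: rail ends & stand corners
print('proj saddle in side',proj('side',np.mean(S,0)),'foot',proj('side',np.mean(F,0)))
for p in S: print(proj('side',p))
print('rail side', proj('side',a),proj('side',b))
t=cv2.imread('pics/top0.png')
for nm,uv,z in [('jar',(199,143),150),('spray',(194,204),155),('bowl',(259.5,169),50),('tall',(284,232),200),('tallbase',(285,236),100)]:
    print(nm,onz('top',uv,z))
big=np.hstack([cv2.resize(t[130:170,185:225],None,fx=8,fy=8,interpolation=cv2.INTER_CUBIC),cv2.resize(t[190:230,180:220],None,fx=8,fy=8,interpolation=cv2.INTER_CUBIC)])
cv2.imwrite('pics/bot.png',cv2.convertScaleAbs(big,alpha=1.4))
s=cv2.imread('pics/side0.png')
cv2.imwrite('pics/sidebig.png',np.hstack([cv2.resize(s[270:340,280:370],None,fx=6,fy=6,interpolation=cv2.INTER_CUBIC)]))
E
```

```text
rail ends house,cast [ 533.9 -275.3   40. ] [ 397.7 -290.9   40. ] 137.07314254092148
carrier x yaw -173.44348827924347 origin from house [ 460.3 -283.7   40. ] from cast [ 461.3 -283.6   40. ]
saddle [552.  191.6 120. ] [np.float64(42.419953460103905), np.float64(19.157403432196016), np.float64(41.18010435763776), np.float64(19.420095053680495)]
saddle y dir -60.26171429581441
foot [550.7 190.7  10. ] [np.float64(108.37844181204721), np.float64(87.51179407473887), np.float64(106.94710385692984), np.float64(88.57547142216401)]
foot y dir -59.70633890731144
proj saddle in side [274.6 175.2] foot [273.9 201.8]
[270.7 171.5]
[281.6 175.9]
[278.4 178.8]
[267.8 174.5]
rail side [346.1 291.5] [305.4 313.4]
jar [678.1 269.  150. ]
spray [493.8 278.5 155. ]
bowl [619.7  94.3  50. ]
tall [409.2  15.2 200. ]
tallbase [402.5  12.7 100. ]
```

View pics/bot.png

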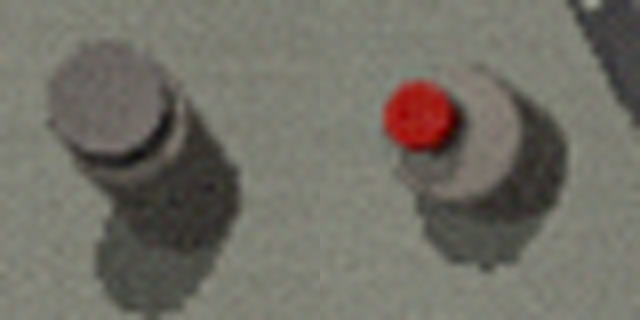

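View pics/sidebig.png

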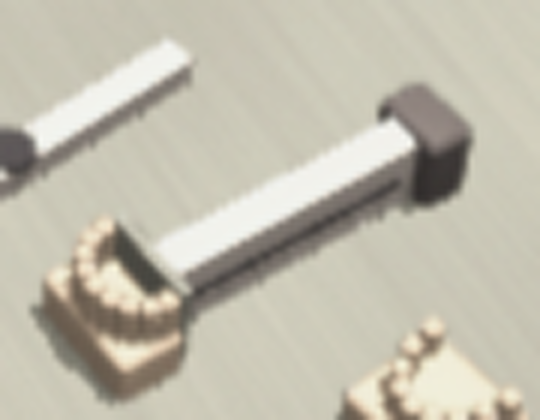

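```bash
cat >> h.py <<'E'
def goto(x,y,z,yaw):
    "row from measured pose to world TCP target, tool down"
    s=r.sense(); p=np.array(s['eef_pos']); A=R.from_euler('xyz',s['tcp_rot'])
    B=R.from_euler('xyz',[np.pi,0,np.radians(yaw)])
    d=A.inv().apply(np.array([x,y,z])-p)/10; w=np.degrees((A.inv()*B).as_rotvec())
    print('t',round(s['clock'],2),'p',p.round(1),'yaw',np.degrees(s['tcp_rot']).round(1),'ROW',d.round(2),w.round(1),'open',round(s['opening'],3),'F',np.round(s['contact_force'],2))
E
python3 - <<'E'
from h import *
np.set_printoptions(precision=2,suppress=True)
print('jar',onz('top',(197.7,141.8),150))
goto(193,594,285,162)
goto(400,150,285,60)
E
```

```text
jar [681.81 272.94 150.  ]
t 0.1 p [193.4 593.9 230.6] yaw [-179.9    0.   162. ] ROW [ 0.04 -0.01 -5.44] [-0.1  0.  -0. ] open 0.998 F [0.32 0.38 0.11]
t 0.1 p [193.4 593.9 230.6] yaw [-179.9    0.   162. ] ROW [-33.39 -35.82  -5.39] [ -0.1   0.1 102. ] open 0.998 F [0.32 0.38 0.11]
```

>>> jog_arm(
  series=[
    [[-3,-3,-5.4,0,0,10],[-9,-9,-5.4,0,0,20],[-13,-13.5,-5.4,0,0,30],[-17,-18,-5.4,0,0,40],[-21,-22.5,-5.4,0,0,50]],
  ],
)

```text
invalid input at $.series[0][0]: expected 7 numbers
```

```bash
python3 -c "
from h import *
goto(466,-283,285,6.56)"
```

```text
t 0.1 p [193.4 593.9 230.6] yaw [-179.9    0.   162. ] ROW [-53.07 -74.95  -5.34] [-0.000e+00  1.000e-01  1.554e+02] open 0.998 F [0.32 0.38 0.11]
```

>>> jog_arm(
  series=[
    [[-3,-3,-5.4,0,0,10,6],[-9,-9,-5.4,0,0,20,6],[-13,-13.5,-5.4,0,0,30,6],[-17,-18,-5.4,0,0,40,6],[-21,-22.5,-5.4,0,0,50,6]],
  ],
)

```text
clock: 0.72
eef_pos: [316.1, 331.1, 285.1]
tcp_rot: [3.141, 0.0, 1.949]
contact_force: [0.6, 0.2, 0.1]
opening: 0.704
```

```bash
python3 -c "
from h import *
goto(466,-283,285,6.56)"
```

```text
t 0.72 p [316.1 331.1 285.1] yaw [180.    0.  111.7] ROW [-6.261e+01 -8.740e+00  2.000e-02] [  0.    0.  105.1] open 0.704 F [0.55 0.2  0.06]
```

>>> jog_arm(
  series=[
    [[-6,-0.9,0,0,0,10,6],[-12,-1.7,0,0,0,20,6],[-18,-2.5,0,0,0,30,6],[-24,-3.4,0,0,0,40,6],[-30,-4.2,0,0,0,50,6]],
  ],
)

```text
clock: 1.35
eef_pos: [388.9, 37.2, 285.3]
tcp_rot: [3.141, -0.0, 1.076]
contact_force: [1.2, 0.5, 0.7]
opening: 0.703
```

```bash
python3 -c "
from h import *
goto(466,-283,285,6.56)"
```

```text
t 1.35 p [388.9  37.2 285.3] yaw [180.   -0.   61.6] ROW [-24.52  21.99   0.04] [ 0.  -0.  55.1] open 0.703 F [1.23 0.49 0.68]
```

>>> jog_arm(
  series=[
    [[-4.5,4,0,0,0,10.5,6],[-9,8,0,0,0,21,6],[-13.5,12,0,0,0,31.5,6],[-18,16,0,0,0,42,6],[-22,20,0,0,0,52.5,6]],
  ],
)

```text
clock: 1.98
eef_pos: [462.0, -251.3, 285.1]
tcp_rot: [-3.141, 0.0, 0.158]
contact_force: [-0.3, -0.4, 0.4]
opening: 0.703
```

```bash
python3 -c "
from h import *
goto(466,-283,150,6.56)"
```

```text
t 1.98 p [ 462.  -251.3  285.1] yaw [-180.     0.     9.1] ROW [-0.1   3.2  13.51] [-0.   0.   2.5] open 0.703 F [-0.26 -0.39  0.45]
```

>>> jog_arm(
  series=[
    [[-0.3,1.6,4,0,0,1.2,5],[-0.6,3.3,8,0,0,2.5,5],[-0.6,3.3,13,0,0,2.5,5],[-0.6,3.3,17.5,0,0,2.5,5],[-0.6,3.3,17.5,0,0,2.5,5]],
  ],
)

```text
clock: 2.6
eef_pos: [459.2, -281.2, 107.3]
tcp_rot: [-3.137, 0.006, 0.121]
contact_force: [0.1, 0.3, 0.6]
opening: 0.584
```

```bash
python3 - <<'E'
from h import *
goto(456,-284.2,8,6.56)
W=[];Fs=[]
t=r.grab_frame('top');s=r.grab_frame('side')
st=r.sense();print(st['wrist_torque'],st['contact_force'])
a=cv2.resize(t[170:270,320:430],None,fx=5,fy=5,interpolation=2)[:500,:400] if 0 else cv2.resize(t[175:265,335:425],None,fx=4.4,fy=4.4,interpolation=2)
b=cv2.resize(s[255:345,270:360],None,fx=4.4,fy=4.4,interpolation=2)
cv2.imwrite('pics/app.png',np.hstack([cv2.convertScaleAbs(a,alpha=1.4),b])[:,:,::-1])
E
```

```text
t 2.6 p [ 459.2 -281.2  107.3] yaw [-179.7    0.3    7. ] ROW [-0.3   0.31  9.93] [-0.3  0.3  0.4] open 0.584 F [0.08 0.34 0.57]
[-0.02447016  0.00707086 -0.01558523] [ 0.80865932 -0.36997032  0.41288606]
```

View pics/app.png

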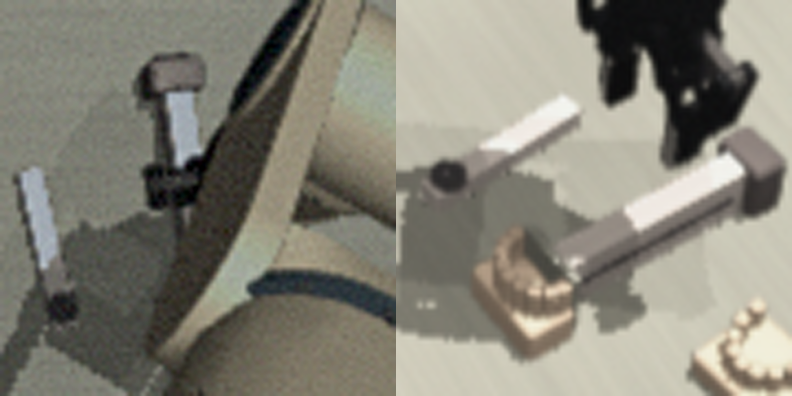

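The fingers hang over the rail with one finger on each side of it, at side-crop (620,90) and (680,150). Descending.

```bash
python3 -c "
from h import *
goto(456,-284.2,8,6.56)"
```

```text
t 2.7 p [ 462.  -282.8  111. ] yaw [-180.    0.    7.] ROW [-0.61  0.07 10.3 ] [-0.   0.   0.4] open 0.584 F [ 0.81 -0.37  0.41]
```

>>> jog_arm(
  series=[
    [[-0.6,0.1,2,0,0,0.4,5],[-0.6,0.1,5,0,0,0.4,5],[-0.6,0.1,8,0,0,0.4,5],[-0.6,0.1,10.2,0,0,0.4,5],[-0.6,0.1,10.2,0,0,0.4,5]],
  ],
)

```text
clock: 3.32
eef_pos: [456.4, -284.6, 9.1]
tcp_rot: [3.141, -0.0, 0.115]
contact_force: [1.0, 0.1, -0.6]
opening: 0.586
```

```bash
python3 -c "
from h import *
goto(456,-284.2,8,6.56); s=r.sense();print(s['wrist_torque'])"
```

```text
t 3.33 p [ 456.4 -284.6    9.1] yaw [180.   -0.    6.6] ROW [-0.04 -0.04  0.11] [ 0. -0.  0.] open 0.586 F [ 0.97  0.1  -0.56]
[ 0.04142651 -0.01295891  0.02426239]
```

>>> jog_arm(
  series=[
    [[0,0,0,0,0,0,3],[0,0,0,0,0,0,1.5],[0,0,0,0,0,0,1],[0,0,0,0,0,0,1],[0,0,0,0,0,0,1]],
  ],
  newtons=30,
)

```text
clock: 3.95
eef_pos: [457.1, -285.0, 10.1]
tcp_rot: [3.14, -0.002, 0.114]
contact_force: [0.2, 0.3, 6.6]
opening: 0.23
```

>>> jog_arm(
  series=[
    [[0,0,0,0,0,0,1],[0,0,0,0,0,0,1],[0,0,0,0,0,0,1]],
  ],
  newtons=100,
)

```text
clock: 4.32
eef_pos: [457.1, -285.1, 10.3]
tcp_rot: [3.14, -0.003, 0.114]
contact_force: [-1.1, 0.3, 8.8]
opening: 0.216
```

```bash
python3 -c "
from h import *
goto(456,-284.2,8,6.56); s=r.sense();print(s['wrist_torque'])"
```

```text
t 4.33 p [ 457.1 -285.1   10.3] yaw [ 1.799e+02 -1.000e-01  6.600e+00] ROW [-0.1  -0.1   0.23] [ 0.1 -0.1 -0. ] open 0.216 F [-1.12  0.28  8.8 ]
[ 0.24941682  0.14590594 -0.00800644]
```

>>> jog_arm(
  series=[
    [[0,0,-0.2,0,0,0,1],[0,0,-0.4,0,0,0,1],[0,0,-0.6,0,0,0,1],[0,0,-0.8,0,0,0,1],[0,0,-0.8,0,0,0,1]],
  ],
)

```text
clock: 4.95
eef_pos: [455.9, -284.4, 16.4]
tcp_rot: [3.141, -0.0, 0.115]
contact_force: [0.5, 0.6, -4.5]
opening: 0.217
```

```bash
cat >> h.py <<'E'
def com(n=8):
    W=[];F=[]
    for i in range(n):
        im=r.grab_frame('side'); s=r.sense(); W.append(s['wrist_torque']);F.append(s['contact_force'])
    W=np.array(W);F=np.array(F);w=W.mean(0);f=F.mean(0)
    print('F',f.round(2),F.std(0).round(2),'W',w.round(3),W.std(0).round(3))
    if abs(f[2])>1: print('offset world mm dx,dy',(-w[1]/f[2]*1e3).round(1),(w[0]/f[2]*1e3).round(1),'mass',-f[2]/9.81)
    return im,w,f
E
python3 - <<'E'
from h import *
im,w,f=com(6)
goto(456,-284.2,8,6.56)
cv2.imwrite('pics/lift1.png',cv2.resize(im[255:345,260:370],None,fx=6,fy=6,interpolation=2)[:,:,::-1])
E
```

```text
F [ 0.69 -0.05 -4.76] [0.33 0.14 0.42] W [ 0.034 -0.026 -0.013] [0.017 0.025 0.029]
offset world mm dx,dy -5.4 -7.2 mass 0.484730397424707
t 5.25 p [ 455.7 -284.3   16.2] yaw [-180.     0.     6.6] ROW [ 0.03 -0.01  0.82] [-0.  0.  0.] open 0.216 F [ 0.47 -0.1  -4.2 ]
```

View pics/lift1.png

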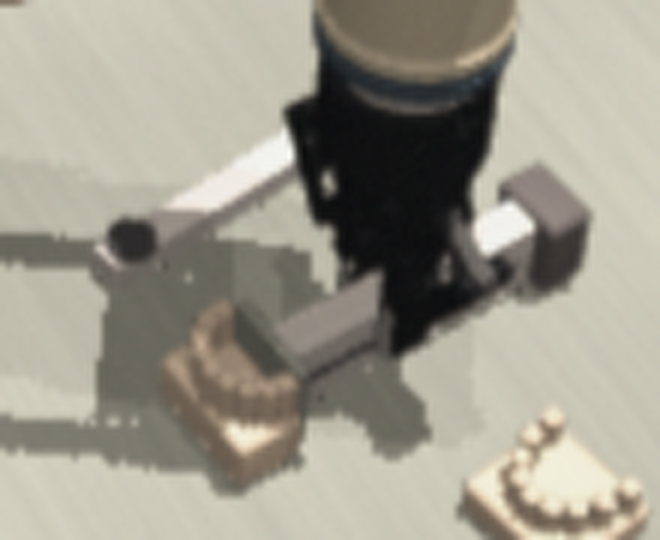

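>>> jog_arm(
  series=[
    [[0,0,-0.3,0,0,0,1],[0,0,-0.6,0,0,0,1],[0,0,-0.9,0,0,0,1],[0,0,-1.2,0,0,0,1],[0,0,-1.2,0,0,0,1]],
  ],
)

```text
clock: 5.88
eef_pos: [456.0, -284.4, 28.6]
tcp_rot: [3.141, -0.0, 0.115]
contact_force: [-0.0, -0.8, -4.4]
opening: 0.219
```

```bash
python3 - <<'E'
from h import *
im,w,f=com(20)
goto(456,-284.2,8,6.56)
cv2.imwrite('pics/lift2.png',cv2.resize(im[255:345,260:370],None,fx=6,fy=6,interpolation=2)[:,:,::-1])
E
```

```text
F [ 0.1  -0.14 -4.83] [0.42 0.66 0.53] W [ 0.008 -0.033  0.003] [0.032 0.021 0.032]
offset world mm dx,dy -6.8 -1.7 mass 0.4925958551413813
t 6.88 p [ 455.8 -284.3   28.3] yaw [180.    0.    6.6] ROW [ 0.02 -0.01  2.03] [0. 0. 0.] open 0.214 F [ 0.3   0.05 -4.86]
```

View pics/lift2.png

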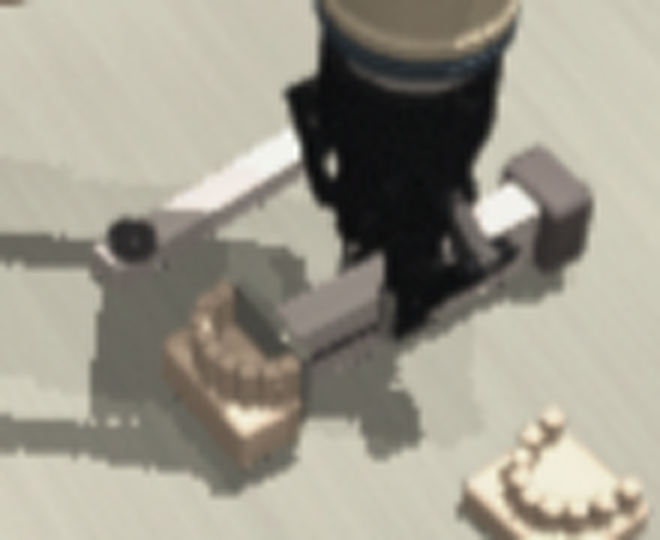

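>>> jog_arm(
  series=[
    [[0,0,0.5,0,0,0,1],[0,0,1,0,0,0,1],[0,0,1.4,0,0,0,1],[0,0,1.7,0,0,0,1],[0,0,1.9,0,0,0,1]],
  ],
)

```text
clock: 7.5
eef_pos: [455.7, -284.2, 10.2]
tcp_rot: [-3.141, 0.001, 0.115]
contact_force: [-9.9, 6.7, 36.1]
opening: 0.214
```

```bash
python3 -c "
from h import *
goto(448.8,-285.1,10,6.56)"
```

```text
t 7.5 p [ 455.7 -284.2   10.2] yaw [-180.     0.     6.6] ROW [-0.69  0.01  0.02] [-0.  0.  0.] open 0.214 F [-9.91  6.7  36.06]
```

>>> jog_arm(
  series=[
    [[0,0,-0.1,0,0,0,1],[0,0,-0.1,0,0,0,1]],
  ],
)

```text
clock: 7.75
eef_pos: [456.0, -284.4, 10.3]
tcp_rot: [3.141, -0.0, 0.115]
contact_force: [-1.7, -0.0, -0.5]
opening: 0.219
```

>>> jog_arm(
  series=[
    [[0,0,0,0,0,0,3],[0,0,0,0,0,0,4],[0,0,0,0,0,0,4],[0,0,0,0,0,0,4]],
  ],
  newtons=30,
)

```text
clock: 8.25
eef_pos: [455.9, -284.4, 10.3]
tcp_rot: [3.141, -0.0, 0.115]
contact_force: [0.3, 0.3, -0.5]
opening: 0.468
```

```bash
python3 -c "
from h import *
im,w,f=com(10)
goto(448.8,-285.1,12,6.56)"
```

```text
F [ 0.22  0.01 -0.15] [0.52 0.32 0.48] W [-0.002 -0.014  0.018] [0.025 0.031 0.031]
t 8.75 p [ 455.8 -284.3   10.2] yaw [-180.     0.     6.6] ROW [-0.7  -0.   -0.18] [-0.  0.  0.] open 0.463 F [ 0.49 -0.31  0.07]
```

>>> jog_arm(
  series=[
    [[-0.3,0,-0.2,0,0,0,4],[-0.6,0,-0.2,0,0,0,4],[-0.6,0,-0.2,0,0,0,4]],
  ],
)

```text
clock: 9.12
eef_pos: [449.5, -285.0, 12.3]
tcp_rot: [-3.141, 0.0, 0.114]
contact_force: [-0.1, 0.6, -0.1]
opening: 0.466
```

>>> jog_arm(
  series=[
    [[0,0,0,0,0,0,2],[0,0,0,0,0,0,1],[0,0,0,0,0,0,1],[0,0,0,0,0,0,1],[0,0,0,0,0,0,1]],
  ],
)

```text
clock: 9.75
eef_pos: [450.0, -285.2, 12.4]
tcp_rot: [3.141, -0.0, 0.115]
contact_force: [-1.0, -1.9, 4.1]
opening: 0.229
```

>>> jog_arm(
  series=[
    [[0,0,0,0,0,0,1],[0,0,-0.1,0,0,0,1],[0,0,-0.4,0,0,0,1],[0,0,-0.8,0,0,0,1],[0,0,-1.2,0,0,0,1]],
  ],
  newtons=80,
)

```text
clock: 10.38
eef_pos: [449.8, -284.9, 24.4]
tcp_rot: [-3.141, 0.0, 0.115]
contact_force: [0.1, -0.0, -5.2]
opening: 0.217
```

>>> jog_arm(
  series=[
    [[0,0,-0.4,0,0,0,1],[0,0,-0.8,0,0,0,1],[0,0,-0.8,0,0,0,1],[0,0,-0.8,0,0,0,1]],
  ],
)

```text
clock: 10.88
eef_pos: [449.8, -285.0, 32.2]
tcp_rot: [-3.142, 0.0, 0.115]
contact_force: [0.8, -0.2, -4.2]
opening: 0.22
```

```bash
python3 - <<'E'
from h import *
im,w,f=com(60)
goto(456,-284.2,8,6.56)
cv2.imwrite('pics/lift3.png',cv2.resize(im[255:345,260:370],None,fx=6,fy=6,interpolation=2)[:,:,::-1])
E
```

```text
F [-0.05 -0.08 -4.68] [0.44 0.42 0.48] W [-0.009 -0.009  0.003] [0.029 0.034 0.025]
offset world mm dx,dy -2.0 2.0 mass 0.4773408867647661
t 13.88 p [ 449.8 -285.    32.3] yaw [180.    0.    6.6] ROW [ 0.62 -0.01  2.43] [0. 0. 0.] open 0.218 F [ 0.33  0.52 -5.36]
```

View pics/lift3.png

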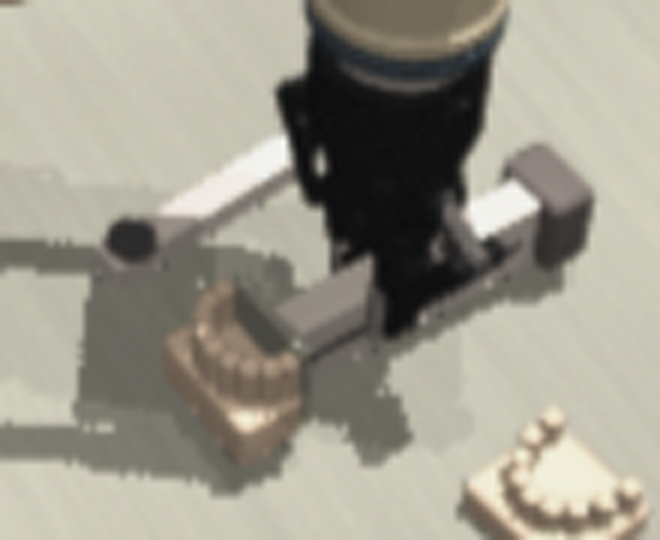

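>>> jog_arm(
  series=[
    [[0,0,-1,0,0,0,1],[0,0,-3.5,0,0,0,1],[0,0,-6.5,0,0,0,1],[0,0,-9.5,0,0,0,1],[0,0,-12.5,0,0,0,1]],
  ],
)

```text
clock: 14.5
eef_pos: [449.7, -285.0, 158.9]
tcp_rot: [3.141, -0.0, 0.115]
contact_force: [0.9, 0.1, -5.6]
opening: 0.216
```

>>> jog_arm(
  series=[
    [[0,0,-2.8,0,0,0,1],[0,0,-5.5,0,0,0,1],[0,0,-7.8,0,0,0,1],[0,0,-9,0,0,0,1],[0,0,-9.3,0,0,0,1]],
  ],
)

```text
clock: 15.12
eef_pos: [449.9, -285.1, 250.9]
tcp_rot: [3.141, -0.001, 0.115]
contact_force: [-0.9, 0.5, -4.6]
opening: 0.218
```

```bash
python3 - <<'E'
from h import *
goto(500,-240,250,46)
im=r.grab_frame('side')
cv2.imwrite('pics/lift4.png',cv2.resize(im[150:330,230:410],None,fx=3.3,fy=3.3,interpolation=2)[:,:,::-1])
E
```

```text
t 15.12 p [ 449.9 -285.1  250.9] yaw [180.   -0.    6.6] ROW [ 5.49 -3.9   0.09] [  0.1  -0.  -39.4] open 0.218 F [-0.92  0.45 -4.61]
```

View pics/lift4.png

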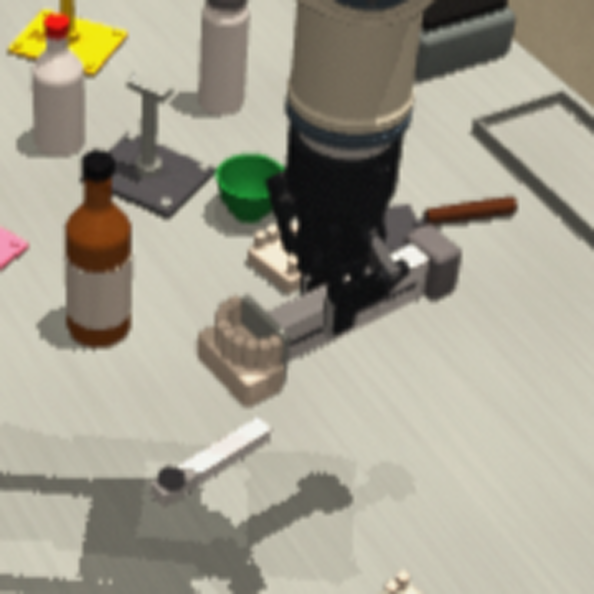

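The arm hangs level in the grip, from its cast at (245,350) to its housing at (435,255). It clears everything on the counter.

>>> jog_arm(
  series=[
    [[0.4,-0.4,0,0,0,-4,1],[1.5,-1.8,0,0,0,-12,1],[3,-3.8,0,0,0,-21,1],[4.5,-5.8,0,0,0,-30,1],[6,-8,0,0,0,-39,1]],
  ],
)

```text
clock: 15.8
eef_pos: [500.0, -197.8, 249.0]
tcp_rot: [-3.14, 0.001, 0.8]
contact_force: [0.1, -0.1, -4.9]
opening: 0.217
```

```bash
python3 - <<'E'
from h import *
goto(560,-70,250,86);print(r.sense()['qpos'].round(2))
E
```

```text
t 15.8 p [ 500.  -197.8  249. ] yaw [-179.9    0.    45.8] ROW [13.35 -4.6  -0.1 ] [ -0.1   0.  -40.2] open 0.217 F [ 0.09 -0.05 -4.85]
[-0.38  0.2   1.8  -0.    1.14  0.39]
```

>>> jog_arm(
  series=[
    [[2.7,-0.9,0,0,0,-8,1],[5.4,-1.8,0,0,0,-16,1],[8,-2.8,0,0,0,-24,1],[10.7,-3.7,0,0,0,-32,1],[13.3,-4.6,0,0,0,-40,1]],
  ],
)

```text
clock: 16.42
eef_pos: [560.3, -70.5, 248.9]
tcp_rot: [-3.139, -0.0, 1.498]
contact_force: [1.0, -0.1, -4.5]
opening: 0.22
```

```bash
python3 - <<'E'
from h import *
goto(565,50,250,128);print(r.sense()['qpos'].round(2))
E
```

```text
t 16.43 p [560.3 -70.5 248.9] yaw [-179.9   -0.    85.8] ROW [12.06 -0.4  -0.1 ] [ -0.1  -0.1 -42.2] open 0.22 F [ 1.05 -0.13 -4.45]
[-0.13  0.24  1.74 -0.    1.16 -0.06]
```

>>> jog_arm(
  series=[
    [[2.4,-0.1,0,0,0,-8.4,1],[4.8,-0.2,0,0,0,-16.8,1],[7.2,-0.2,0,0,0,-25.2,1],[9.6,-0.3,0,0,0,-33.6,1],[12,-0.4,0,0,0,-42,1]],
  ],
)

```text
clock: 17.05
eef_pos: [565.2, 49.2, 248.9]
tcp_rot: [-3.14, -0.001, 2.231]
contact_force: [-0.1, 0.2, -4.5]
opening: 0.22
```

```bash
python3 - <<'E'
from h import *
goto(556,150,250,170);print(r.sense()['qpos'].round(2))
E
```

```text
t 17.05 p [565.2  49.2 248.9] yaw [-1.799e+02 -1.000e-01  1.278e+02] ROW [ 8.53  5.46 -0.11] [ -0.1  -0.1 -42.2] open 0.22 F [-0.11  0.22 -4.5 ]
[ 0.08  0.25  1.74 -0.    1.16 -0.58]
```

>>> jog_arm(
  series=[
    [[1.7,1.1,0,0,0,-8.4,1],[3.4,2.2,0,0,0,-16.8,1],[5.1,3.3,0,0,0,-25.2,1],[6.8,4.4,0,0,0,-33.6,1],[8.5,5.5,0,0,0,-42,1]],
  ],
)

```text
clock: 17.68
eef_pos: [556.9, 149.8, 248.9]
tcp_rot: [-3.141, -0.002, 2.964]
contact_force: [0.1, 0.2, -4.7]
opening: 0.219
```

```bash
python3 - <<'E'
from h import *
goto(550.2,190.5,250,-150);print(r.sense()['qpos'].round(2))
E
```

```text
t 17.68 p [556.9 149.8 248.9] yaw [-1.799e+02 -1.000e-01  1.698e+02] ROW [ 1.37  3.89 -0.12] [ -0.   -0.1 -40.2] open 0.219 F [ 0.09  0.24 -4.7 ]
[ 0.26  0.26  1.72 -0.    1.16 -1.13]
```

>>> jog_arm(
  series=[
    [[0.4,1,0,0,0,-9.5,1],[0.7,2,0,0,0,-19,1],[1,3,0,0,0,-28,1],[1.4,3.7,0,0,0,-36,1],[1.4,3.9,0,0,0,-40,1]],
  ],
)

```text
clock: 18.3
eef_pos: [550.1, 190.5, 248.8]
tcp_rot: [3.141, -0.002, -2.622]
contact_force: [-0.4, 0.3, -4.1]
opening: 0.224
```

>>> jog_arm(
  series=[
    [[0,0,0,0,0,0,1]],
  ],
)

```text
clock: 18.42
eef_pos: [550.3, 190.2, 249.0]
tcp_rot: [3.141, -0.002, -2.626]
contact_force: [0.1, -0.0, -5.0]
opening: 0.217
```

```bash
python3 - <<'E'
from h import *
im,w,f=com(60)
goto(550.2,190.5,250,-150);print(r.sense()['qpos'].round(2))
t=r.grab_frame('top')
a=cv2.resize(t[110:240,160:290],None,fx=3,fy=3,interpolation=2);b=cv2.resize(im[80:210,200:330],None,fx=3,fy=3,interpolation=2)
cv2.imwrite('pics/over.png',np.hstack([cv2.convertScaleAbs(a,alpha=1.4),b])[:,:,::-1])
E
```

```text
F [ 0.12  0.02 -4.62] [0.5  0.56 0.48] W [-0.003  0.01   0.006] [0.029 0.024 0.031]
offset world mm dx,dy 2.1 0.7 mass 0.4714453349093457
t 21.43 p [550.9 190.2 250.2] yaw [-180.    -0.  -150.4] ROW [0.05 0.06 0.02] [-0.  -0.  -0.4] open 0.22 F [-0.34  0.22 -4.53]
[ 0.33  0.27  1.71 -0.    1.17 -1.76]
```

View pics/over.png

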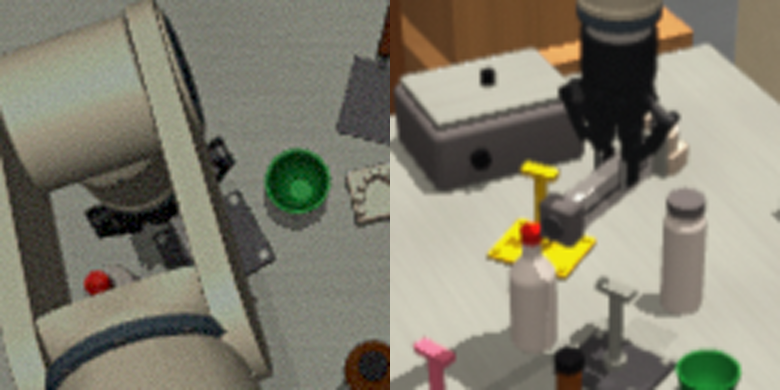

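>>> jog_arm(
  series=[
    [[0.05,0.03,1,0,0,-0.4,1],[0.1,0.06,3,0,0,-0.4,1],[0.1,0.06,5.5,0,0,-0.4,1],[0.1,0.06,7.5,0,0,-0.4,1],[0.1,0.06,8,0,0,-0.4,1]],
  ],
)

```text
clock: 22.1
eef_pos: [548.6, 189.9, 168.4]
tcp_rot: [3.141, -0.003, -2.618]
contact_force: [-0.1, -0.9, -4.2]
opening: 0.218
```

```bash
python3 - <<'E'
from h import *
s=r.grab_frame('side');t=r.grab_frame('top')
goto(549.7,190.2,135,-150)
a=cv2.resize(t[120:250,160:290],None,fx=3,fy=3,interpolation=2);b=cv2.resize(s[100:230,210:340],None,fx=3,fy=3,interpolation=2)
cv2.imwrite('pics/over2.png',np.hstack([cv2.convertScaleAbs(a,alpha=1.4),b])[:,:,::-1])
E
```

```text
t 22.2 p [549.5 190.2 169.7] yaw [ 1.8e+02 -1.0e-01 -1.5e+02] ROW [-0.02 -0.01  3.47] [ 0.  -0.1 -0. ] open 0.22 F [ 0.17  0.27 -4.5 ]
```

View pics/over2.png

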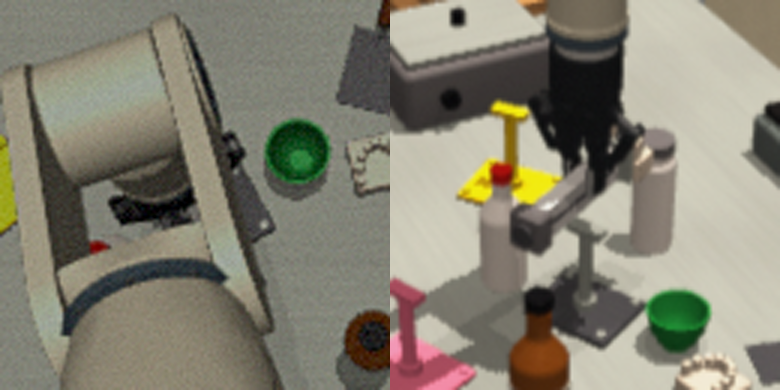

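>>> jog_arm(
  series=[
    [[0,0,0.8,0,0,0,1],[0,0,1.8,0,0,0,1],[0,0,2.6,0,0,0,1],[0,0,3.1,0,0,0,1],[0,0,3.3,0,0,0,1]],
  ],
)

```text
clock: 22.82
eef_pos: [549.6, 190.2, 136.8]
tcp_rot: [3.141, -0.001, -2.619]
contact_force: [-0.2, -1.2, -5.3]
opening: 0.217
```

>>> jog_arm(
  series=[
    [[0,0,0.05,0,0,0,1],[0,0,0.1,0,0,0,1],[0,0,0.15,0,0,0,1],[0,0,0.15,0,0,0,1]],
  ],
)

```text
clock: 23.32
eef_pos: [549.8, 190.3, 135.9]
tcp_rot: [-3.142, 0.0, -2.619]
contact_force: [-0.0, -0.6, -5.3]
opening: 0.219
```

```bash
python3 - <<'E'
from h import *
com(6)
s=r.grab_frame('side')
goto(549.7,190.2,135,-150)
cv2.imwrite('pics/over3.png',cv2.resize(s[130:230,220:330],None,fx=6,fy=6,interpolation=2)[:,:,::-1])
E
```

```text
F [ 0.04 -0.32 -4.55] [0.55 0.47 0.27] W [0.003 0.003 0.006] [0.028 0.024 0.033]
offset world mm dx,dy 0.7 -0.7 mass 0.46342717912668574
t 23.68 p [549.8 190.3 135.8] yaw [-180.   -0. -150.] ROW [ 0.01 -0.    0.08] [-0. -0. -0.] open 0.22 F [-0.58  0.01 -4.62]
```

View pics/over3.png

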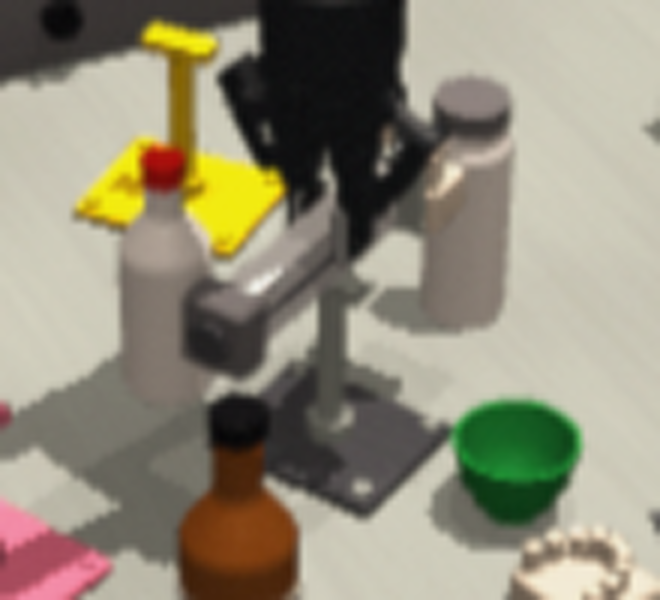

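>>> jog_arm(
  series=[
    [[0,0,0.05,0,0,0,1],[0,0,0.1,0,0,0,1],[0,0,0.15,0,0,0,1],[0,0,0.2,0,0,0,1],[0,0,0.2,0,0,0,1]],
  ],
)

```text
clock: 24.3
eef_pos: [549.8, 190.3, 133.7]
tcp_rot: [-3.142, -0.0, -2.619]
contact_force: [-1.5, 0.4, -5.0]
opening: 0.219
```

>>> jog_arm(
  series=[
    [[0,0,0.05,0,0,0,1],[0,0,0.1,0,0,0,1],[0,0,0.1,0,0,0,1]],
  ],
)

```text
clock: 24.68
eef_pos: [549.7, 190.2, 132.7]
tcp_rot: [3.142, -0.0, -2.619]
contact_force: [0.2, -0.1, -5.0]
opening: 0.215
```

>>> jog_arm(
  series=[
    [[0,0,0.04,0,0,0,1],[0,0,0.06,0,0,0,1],[0,0,0.06,0,0,0,1]],
  ],
)

```text
clock: 25.05
eef_pos: [549.8, 190.3, 132.5]
tcp_rot: [-3.142, 0.0, -2.619]
contact_force: [-2.6, -0.6, 2.4]
opening: 0.221
```

>>> jog_arm(
  series=[
    [[0,0,0.03,0,0,0,1],[0,0,0.05,0,0,0,1],[0,0,0.05,0,0,0,1]],
  ],
)

```text
clock: 25.42
eef_pos: [549.8, 190.3, 132.5]
tcp_rot: [-3.142, 0.0, -2.619]
contact_force: [-4.5, -1.5, 7.2]
opening: 0.219
```

>>> jog_arm(
  series=[
    [[0,0,-0.05,0,0,0,1],[0,0,-0.05,0,0,0,1]],
  ],
)

```text
clock: 25.68
eef_pos: [549.8, 190.3, 132.5]
tcp_rot: [-3.142, 0.0, -2.619]
contact_force: [-2.8, -0.9, 5.1]
opening: 0.22
```

```bash
python3 - <<'E'
from h import *
com(10);goto(549.7,190.2,135,-150)
E
```

```text
F [-3.43 -1.01  6.14] [0.55 0.55 0.4 ] W [-0.198  0.601  0.018] [0.032 0.021 0.021]
offset world mm dx,dy -97.8 -32.3 mass -0.6259976292433794
t 26.18 p [549.8 190.3 132.5] yaw [-180.    0. -150.] ROW [ 0.02  0.   -0.25] [-0.  0. -0.] open 0.222 F [-2.78 -0.41  6.21]
```

>>> jog_arm(
  series=[
    [[0,0,-0.03,0,0,0,1],[0,0,-0.05,0,0,0,1],[0,0,-0.05,0,0,0,1]],
  ],
)

```text
clock: 26.55
eef_pos: [549.8, 190.3, 132.5]
tcp_rot: [3.142, -0.0, -2.619]
contact_force: [-2.8, -0.1, -0.3]
opening: 0.219
```

```bash
python3 - <<'E'
from h import *
com(6);goto(549.7,190.2,135,-150)
E
```

```text
F [-1.06 -0.2  -0.37] [0.36 0.51 0.77] W [-0.069  0.206  0.019] [0.012 0.042 0.039]
t 26.85 p [549.8 190.3 132.5] yaw [-180.   -0. -150.] ROW [ 0.01 -0.   -0.25] [-0. -0. -0.] open 0.214 F [-1.07 -0.65  0.02]
```

>>> jog_arm(
  series=[
    [[0,0,0,0,0,0,1],[0,0,0,0,0,0,1],[0,0,0,0,0,0,1]],
  ],
  newtons=20,
)

```text
clock: 27.22
eef_pos: [549.8, 190.3, 132.6]
tcp_rot: [-3.142, 0.0, -2.619]
contact_force: [0.6, -0.2, -1.9]
opening: 0.216
```

>>> jog_arm(
  series=[
    [[0,0,0,0,0,0,2.2],[0,0,0,0,0,0,2.4],[0,0,0,0,0,0,2.6]],
  ],
)

```text
clock: 27.6
eef_pos: [550.0, 190.3, 132.8]
tcp_rot: [-3.141, 0.0, -2.619]
contact_force: [0.2, -0.3, 0.5]
opening: 0.301
```

```bash
python3 - <<'E'
from h import *
s0=cv2.imread('pics/over3.png')
com(8);goto(549.7,190.2,135,-150)
s=r.grab_frame('side')
cv2.imwrite('pics/rel1.png',cv2.resize(s[130:230,220:330],None,fx=6,fy=6,interpolation=2)[:,:,::-1])
E
```

```text
F [-0.09  0.06  0.05] [0.71 0.47 0.48] W [-0.    -0.008 -0.024] [0.03  0.023 0.03 ]
t 28.0 p [549.8 190.3 132.7] yaw [-180.    0. -150.] ROW [ 0.02 -0.   -0.23] [-0.  0. -0.] open 0.307 F [-0.35  0.64  0.12]
```

View pics/rel1.png

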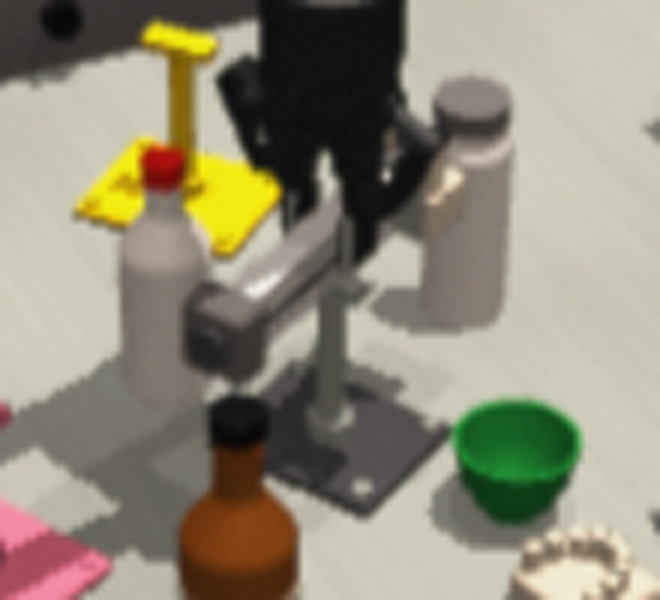

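The grip is off (force about zero) and the arm stays level on the saddle: housing at (225,325), rail crossing the saddle near (335,270). Opening wider and rising.

>>> jog_arm(
  series=[
    [[0,0,0,0,0,0,3.2],[0,0,0,0,0,0,4],[0,0,0,0,0,0,4.8],[0,0,0,0,0,0,4.8],[0,0,-0.3,0,0,0,4.8]],
  ],
)

```text
clock: 28.68
eef_pos: [549.6, 190.2, 135.6]
tcp_rot: [3.142, -0.001, -2.619]
contact_force: [-0.1, -0.6, 0.4]
opening: 0.563
```

>>> jog_arm(
  series=[
    [[0,0,-1,0,0,0,4.8],[0,0,-3,0,0,0,4.8],[0,0,-6,0,0,0,4.8],[0,0,-10,0,0,0,4.8],[0,0,-14,0,0,0,4.8]],
  ],
)

```text
clock: 29.3
eef_pos: [549.7, 190.3, 277.7]
tcp_rot: [-3.141, 0.0, -2.619]
contact_force: [-0.1, 0.5, 0.6]
opening: 0.562
```

```bash
python3 - <<'E'
from h import *
goto(549.7,-100,300,-150)
E
```

```text
t 29.3 p [549.7 190.3 277.7] yaw [-180.    0. -150.] ROW [ 14.49 -25.15  -2.24] [-0.  0. -0.] open 0.562 F [-0.14  0.48  0.63]
```

Moving aside so the top camera sees the result.

>>> jog_arm(
  series=[
    [[1,-2,-2.2,0,0,0,4.8],[3.5,-6,-2.2,0,0,0,4.8],[6.5,-11,-2.2,0,0,0,4.8],[9.5,-16,-2.2,0,0,0,4.8],[12,-20,-2.2,0,0,0,4.8]],
  ],
)

```text
clock: 29.92
eef_pos: [545.5, -45.0, 298.6]
tcp_rot: [-3.141, 0.001, -2.619]
contact_force: [1.1, -0.2, 0.1]
opening: 0.561
```

>>> jog_arm(
  series=[
    [[2.4,-4,0,0,0,0,4.8],[4,-6.5,0,0,0,0,4.8],[4,-6.5,0,0,0,0,4.8]],
  ],
)

```text
clock: 30.3
eef_pos: [543.3, -121.0, 298.4]
tcp_rot: [-3.141, 0.0, -2.621]
contact_force: [-0.5, 0.5, -0.3]
opening: 0.563
```

```bash
python3 - <<'E'
from h import *
s=r.grab_frame('side');t=r.grab_frame('top')
print(r.sense()['clock'],r.sense()['qvel'].round(3))
a=cv2.resize(t[120:250,150:280],None,fx=3,fy=3,interpolation=2);b=cv2.resize(s[120:250,200:330],None,fx=3,fy=3,interpolation=2)
cv2.imwrite('pics/fin.png',np.hstack([cv2.convertScaleAbs(a,alpha=1.4),b])[:,:,::-1])
cv2.imwrite('pics/fintop.png',t[:,:,::-1])
x=np.array([np.cos(np.pi/6),np.sin(np.pi/6),0]);S=np.array([551.4,191.2,120])
print('pred top: cast end top',proj('top',S+91*x+[0,0,50]),'house end',proj('top',S-117*x+[0,0,44]),'side',proj('side',S+91*x+[0,0,50]),proj('side',S-117*x+[0,0,44]))
E
```

```text
30.4 [ 0.021  0.002  0.003  0.001 -0.004  0.001]
pred top: cast end top [208.13735514 157.02982623] house end [243.26803405 218.54311705] side [289.71154695 149.59333748] [253.71258842 182.17040127]
```

View pics/fin.png

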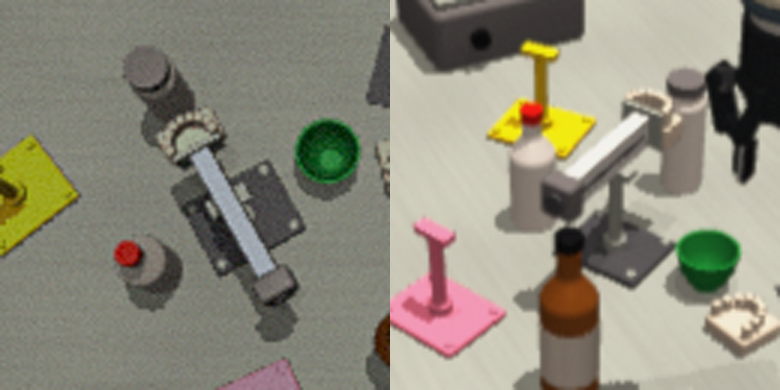

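View pics/fintop.png

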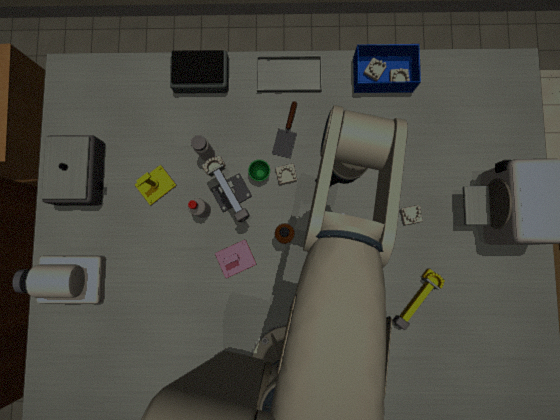

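The arm lies across the saddle. In the top view its cast is at (214,165), clear of the jar, and its housing is at (243,216), both where predicted. The bystanders in view are where they were. Handing in.

```bash
python3 - <<'E'
from h import *
a=r.grab_frame('side')
for i in range(10): b=r.grab_frame('side')
d=cv2.absdiff(a,b)[120:230,230:310]; print('diff max/mean',d.max(),d.mean())
print(r.sense()['clock'],r.sign_off())
E
```

```text
diff max/mean 31 0.6188257575757575
the job is handed in; nothing more can be done
30.95 None
```

The mounting arm is balanced on the grey stand's saddle with the gripper well clear of it. I handed the job in at 31 s of the 72 s allowed.

**Finding the balance point:** I gripped the rail at about x = +5 mm and made a trial lift. The wrist moment put the balance point about 7 mm further towards the cast. I set the arm down, shifted the grip 6 mm that way and lifted again. The remaining offset read 2.0 mm, and 2.2 mm after the half turn, so the balance point is at about x = +13 mm. The mass came out at about 0.48 kg.

**Carrying and placing:** I carried the arm level above all the obstacles and turned it so that the shorter cast end points towards the jar. It came down in half-millimetre steps, with the balance point aimed at the middle of the saddle and the grip 2 mm beside it.

**Last checks:**
- **Release:** the force was about zero when the fingers opened, and the arm did not tip.
- **Position:** in both views it lies level along the saddle, with the ends close to where I predicted. By calculation there is about 35 mm between the cast and the jar.
- **Stability:** frames half a second apart showed no more than image noise.
- **Bystanders:** the ones in view had not moved. The robot hid `bare_bar` from the top camera in the last picture, so I did not check it again. I had seen it undisturbed as the arm left the counter.

**Not as intended:** when I set the arm back on the counter to shift the grip, it was pressed down with about 36 N for a moment before I backed off. That was through the held arm and below the 40 N limit.

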